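# Hang the parts basket on the drying tree

## Task

On the watchmaker's bench, first turn the drying tree until its one empty branch points straight out over the yellow tongue of its foot, then hang the blue parts basket by its wire bail on that branch. Keep the basket upright so that nothing spills, let it hang there quietly, and leave the red basket standing where it is.

Things in the scene. Friction and masses are not known exactly. Their poses are not given: they have to be found in the camera images.
- stand: Fixed foot of the drying tree: grey disc 110 mm across, 18 mm high. Origin: centre of its underside, on the tree's upright turning axis. A flat yellow tongue (24 mm wide, 8 mm high) sticks out along the foot's -x, from 50 to 115 mm off the axis, roughly towards the robot. A brass hub, 20 mm across, top 190 mm above the bench, turns on the foot's post.
- tree (a joint): Turning angle (rad) of the tree, counter-clockwise from above. At 0, and again at 6.283, the empty branch points over the tongue (the foot's -x); at 3.14 the opposite way. Stops at -0.6 and 6.9; starts at 1.2 to 5.08, so either way may be shorter. Light friction (about 1 N at a branch); stays where left. Can be turned by shut fingers let down beside the empty branch, pushing it sideways.
- branch (a point): On top of the empty branch, 65 mm out from the axis, 169 mm above the bench; its -x points outward along the branch. Three level steel branches, 120 degrees apart: rods 8 mm thick, out to 95 mm from the axis, where an upturned tip reaches 181 mm above the bench. On the other two a white and a green basket, like the blue one, are fixed 65 mm from the axis, tops 203 mm above the bench.
- blue_basket: Blue basket to hang, 60 to 130 g. Origin: centre of its underside. Cup 46 mm across, 34 mm high. Stiff 5 mm wire bail in its own y-z plane: uprights at y = +-22 mm, arch with peak underside 85.5 mm up; the opening over the rim is 39 mm wide, 51 mm high. A branch passes through along the basket's x. Blue grip tab on the peak: 12 mm in x, 20 mm in y, 87 to 119 mm up. Hung, its origin is 83.5 mm up.
- red_basket: A red basket, same shape, size and origin as the blue one, also standing on the bench. Leave it alone.
Not all that is in view belongs to the job. Leave any purple look-alike of the stand alone.

How it is judged (in metres and radians):
On the way, in this order (a step that is already met when the one before it is completed fails the run):
1. the empty branch points over the yellow tongue ((value of joint tree between -0.25 and 0.25 rad or value of joint tree between 6.033 and 6.533 rad)), for 0.2 s.
2. the blue basket hangs by its bail on the empty branch (x of blue_basket in the frame of stand between -0.105 and -0.03 m and y of blue_basket in the frame of stand between -0.045 and 0.045 m and z of blue_basket in the frame of stand between 0.07 and 0.096 m and contact force between blue_basket and stand above 0.2 N), for 0.2 s.
At the end, for the whole second after the job is handed in: Empty branch within 0.25 rad of over the tongue; blue basket hung on it: origin 30-105 mm out from the axis, within 45 mm sideways, 70-96 mm above the bench, carried by the tree, within 0.4 rad of upright, slower than 50 mm/s. Red basket within 30 mm of its start (all of step 2 and (value of joint tree between -0.25 and 0.25 rad or value of joint tree between 6.033 and 6.533 rad) and angle between blue_basket's own z axis and vertical below 0.4 rad and linear speed of blue_basket below 0.05 m/s and distance of red_basket from where it was at the start of the episode below 0.03 m); the robot touches nothing.
It fails at once if the blue basket is tipped more than 0.8 rad (46 degrees) (angle between blue_basket's own z axis and vertical above 0.8 rad).
It fails at once if the red basket is moved more than 30 mm or tipped more than 0.35 rad (distance of red_basket from where it was at the start of the episode above 0.03 m or angle between red_basket's own z axis and vertical above 0.35 rad).
It also fails if it takes over 64 s, if anything falls off the work surface, if the arm or the gripper's body presses on something with over 40 N, if the wrist force passes 120 N, or if a joint passes its speed limit or range.

## Robot

A 6-joint arm with a two-finger parallel gripper is mounted at the origin on the work surface. World frame = base frame: x ahead of the robot, y to its left, z up, the work surface at z = 0. Lengths are in mm, angles in rad, forces in N, time in s.
With the tool pointing down it reaches from about 350 to 775 mm from the base axis. Payload 5.5 kg.
Tool frame: the origin (TCP) lies at the very end of the fingers, on their centre line; the grasp point (between the pads) lies 19 mm behind it (ctrl.pinch_z is the distance from the TCP to the grasp point, in mm); z points along the fingers, y is the line along which they close (so a half turn about z gives the same grasp; the last joint's range is limited). The gripper opens to 85 mm and grips with 20 to 120 N. Pads are 22 mm wide; open, the fingers measure 114 mm over their backs; the gripper's body (76 mm by 85 mm) begins 54 mm behind the grasp point. The pads swing forward as they close: fully open they stand 13 mm farther back than shut.
Start: joints at [-1.34, 0.313, 0.046, 1.304, 0, 1.431], TCP at [208.356, -535.966, 231.323] pointing down, gripper open.
Joint ranges: [-2.76, 2.76], [-0.86, 1.69], [-1.03, 1.26], [-2.2, 2.34], [-1.47, 1.5], [-3.14, 3.14]. Speed limits (rad/s): [2.57, 2.57, 3.14, 3.14, 3.14, 3.14].

## Interface

Orientations are given as a rotation vector (axis times angle).
In Python, from rig import ctrl gives the robot as it stands.
- The arm moves only by the tool drive_tool, never from a script. Its argument "steps" is a list of rows, each an object of numbers: "wx", "wy", "wz": the turn, a rotation vector about the tool's x, y, z normalised to -1 to 1, where 1 is 0.15 rad; "x", "y", "z": the shift along the tool's x, y, z normalised to -1 to 1, where 1 is 0.03 m; "fingers": the closure, from -1 (fully open) to 1 (shut). In form: [{"wx": .., "wy": .., "wz": .., "x": .., "y": .., "z": .., "fingers": ..}, ...]. A call has 1 to 10 rows; each row shifts and turns the commanded pose from where the row before left it, along the tool's axes as they then stand; what a row does not reach is not made up. A row lasts 1/10 s, in which the tool goes at most 50 mm and 8.59 degrees, less where a joint would pass 70% of its speed; a pose out of reach is approached as far as the arm can. A call with a number of a shift or a turn outside -1 to 1 is refused whole. A call with a gripper value outside its range is refused whole. The fingers move at their own pace and stop on an object; "squeeze" is the grip in N (left out, the last holds). Time passes only in rows, so rows that do not move let the fingers close. It gives the time, the measured TCP pose, the force, the opening and the grip force at its end, in the units of the state.
- ctrl.observe(): the state, without advancing time (a new reading comes with each control period).
- ctrl.grab_frame(name): name is "scene" or "top"; returns (picture, depth): 400x640x3 uint8, blue, green, red; 400x640 float32, mm along the optical axis (not along the pixel's ray), 0 where there is no reading.
- ctrl.camera_model(name): a dict with "fx", "fy", "cx", "cy" (pixels), "D" ([k1, k2, p1, p2, k3] as OpenCV has them; the pictures are not rectified), "R" (3x3) and "t" (3): a world point X has camera coordinates R X + t. Camera axes: x right, y down, z forward; pixel columns grow to the right and rows downward; lengths in mm; the calibration is good to about 2 mm. A picture is of the moment at which its call begins. camera_model takes no time and is no camera call.
- ctrl.sign_off(): hands the job in; it is judged then, once.
The state is a dict: "time": time; "joints": joint angles; "qd": joint speeds; "joint_efforts": joint torques, N m; "tool_pos": TCP position; "orientation": TCP orientation; "force": force on the tool from outside, world axes, zero at the start; "ft_torque": the same for the moment, N m; "opening": finger opening in mm; "grip_force": force on a finger pad.
Only numpy, scipy, OpenCV 4.12 (cv2) and the standard library are available. Lean on these libraries where they do the work, as an engineer would, in place of code of your own. Each camera call takes 0.05 s, during which the arm holds its last target. There are 200 camera calls.

## Working session

There is one attempt and no reset: what is moved stays moved. The work goes in short steps, Python scripts to look and compute and a tool call to move; the robot and the scene stay as the last step left them, time stands still between calls to the robot, and variables do not carry over. Pictures are saved under pics/ and viewed, at most 10 in all, crops included, and the job is handed in when it is done.

Besides the shell and the picture viewer there is one more tool, called after "Call:" as name(argument=value, ...), one argument or row to a line, values as JSON. drive_tool: Moves the arm, as the interface text tells. Its arguments: {"type":"object","properties":{"steps":{"type":"array","items":{"type":"object","properties":{"wx":{"type":"number","minimum":-1,"maximum":1},"wy":{"type":"number","minimum":-1,"maximum":1},"wz":{"type":"number","minimum":-1,"maximum":1},"x":{"type":"number","minimum":-1,"maximum":1},"y":{"type":"number","minimum":-1,"maximum":1},"z":{"type":"number","minimum":-1,"maximum":1},"fingers":{"type":"number"}}}},"squeeze":{"type":"number"}},"required":["steps"]}

```bash
ls; mkdir -p pics; cat > h.py <<'E'
import numpy as np, cv2
from rig import ctrl
def pts(name):
    im,d=ctrl.grab_frame(name); c=ctrl.camera_model(name)
    K=np.array([[c['fx'],0,c['cx']],[0,c['fy'],c['cy']],[0,0,1.]])
    h,w=d.shape
    uv=np.stack(np.meshgrid(np.arange(w),np.arange(h)),-1).reshape(-1,1,2).astype(np.float64)
    n=cv2.undistortPoints(uv,K,np.array(c['D'],float)).reshape(h,w,2)
    P=np.dstack([n,np.ones((h,w))])*d[...,None]
    W=(P-np.array(c['t']).ravel())@np.array(c['R'])
    W[d==0]=np.nan
    return im,d,W
E
python3 - <<'E'
from h import *
for n in('scene','top'):
    im,d,W=pts(n); cv2.imwrite(f'pics/{n}0.png',im); np.savez(f'{n}0.npz',im=im,W=W)
    c=ctrl.camera_model(n); print(n,-np.array(c['R']).T@np.array(c['t']).ravel(),c['fx'],(d>0).mean())
s=ctrl.observe();print(s['time'],s['tool_pos'],s['orientation'],s['opening'])
E
```

```text
pics
scene [ 845.31019423 -356.09358731  563.65238798] 366.0064659869798 0.99595703125
top [377.59655226 -72.19398233 870.49034257] 383.0790440195684 0.99617578125
0.1 [ 208.23828241 -535.47614179  230.49704237] [-3.08613973e+00 -5.78777241e-01  1.50710784e-04] 85.63084234690056
```

View pics/scene0.png

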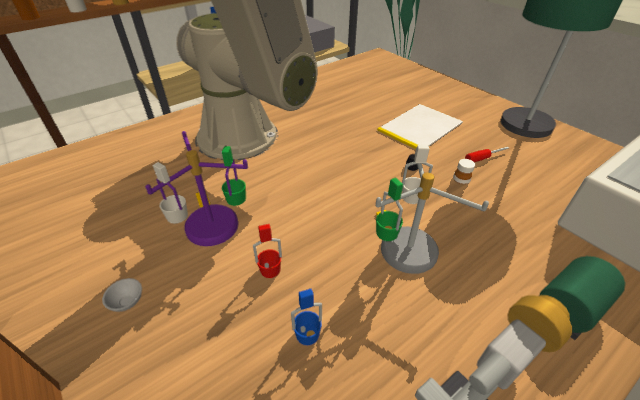

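View pics/top0.png

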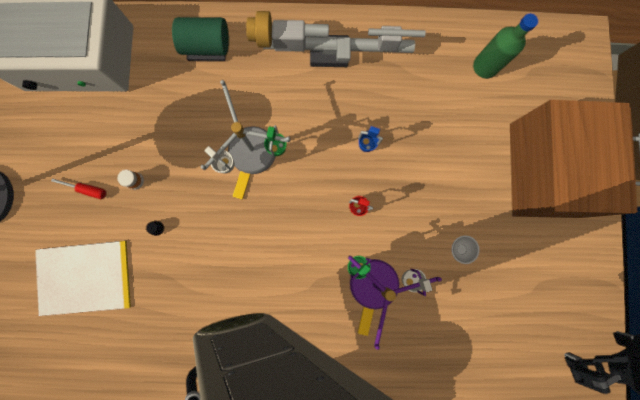

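The scene view shows the grey stand's disc at (410,250) and its hub at (427,185). The empty branch runs to (485,206), the blue basket is at (307,325) and the red one at (268,262). The purple look-alike is at (211,225). In the top view the grey stand is at (253,150), its tongue at (242,186) and its empty branch tip at (223,83); blue is at (369,140) and red at (359,206).

Candidates, by top pixel:
- **Stand:** grey (253,150) or purple (375,285). I choose grey.
- **Basket:** blue (369,140), red (359,206), or the bottle's blue cap (529,22). I choose the blue one at (369,140).

```bash
python3 - <<'E'
from h import *
S={n:np.load(f'{n}0.npz') for n in('scene','top')}
def rng(m): return
for n in S:
    im=S[n]['im'];W=S[n]['W'];hsv=cv2.cvtColor(im,cv2.COLOR_BGR2HSV);H,Sa,V=[hsv[...,i].astype(int) for i in range(3)]
    z=W[...,2]
    blue=(H>105)&(H<125)&(Sa>150)&(W[...,0]<650)&(np.abs(W[...,1]+150)<250)
    for nm,lo,hi in(('tab',87,125),('cup',-5,40)):
        m=blue&(z>lo)&(z<hi); p=W[m]
        print(n,'blue',nm,m.sum(),p.mean(0).round(1),p.min(0).round(1),p.max(0).round(1))
        if nm=='tab':
            q=p[p[:,2]>112][:,:2].astype(np.float32)
            if len(q)>4: print(' rect',len(q),cv2.minAreaRect(q))
    red=((H<6)|(H>174))&(Sa>170)&(z>85)&(z<125)&(W[...,1]<50); print(' red tab',red.sum(),W[red].mean(0).round(1))
    if n=='top':
        br=(H>12)&(H<25)&(Sa>110)&(z>180)&(z<200);
        for g in ((slice(110,145),slice(220,255)),):
            p=W[g][br[g]]; print('hub',len(p),p.mean(0).round(1),p.min(0).round(1),p.max(0).round(1))
        p=W[60:220,180:310].reshape(-1,3)
        dsk=p[(abs(p[:,2]-18)<4)]; r=cv2.minEnclosingCircle(dsk[:,:2].astype(np.float32)); print('disc',len(dsk),r)
        t=(H>20)&(H<33)&(Sa>150)&(z<14); t[:160]=0;t[215:]=0;t[:,:220]=0;t[:,265:]=0
        q=W[t]; print('tongue',len(q),q.mean(0).round(1),cv2.minAreaRect(q[:,:2].astype(np.float32)))
        b=p[(p[:,2]>155)&(p[:,2]<188)]
        print('high pts',len(b)); 
        far=p[(p[:,2]>165)&(p[:,0]>b[:,0].max()-12)&(p[:,2]<188)];print('tip',far.round(1)[:12])
im=S['top']['im'][70:220,190:400]; cv2.imwrite('pics/crop0.png',cv2.resize(im,None,fx=3.8,fy=3.8,interpolation=cv2.INTER_CUBIC))
E
```

```text
scene blue tab 228 [ 604.6 -194.4  108.8] [ 596.4 -202.7   88.2] [ 609.9 -183.5  120.2]
 rect 114 ((602.3959350585938, -193.00938415527344), (18.908958435058594, 11.60325813293457), 67.00321197509766)
scene blue cup 597 [ 598.8 -190.6   17.2] [ 5.799e+02 -2.142e+02 -1.000e-01] [ 624.5 -171.7   35.5]
 red tab 178 [ 458.8 -174.5  107.5]
top blue tab 75 [ 598.5 -189.1  112.9] [ 593.9 -198.2   89. ] [ 605.8 -180.5  123.3]
 rect 48 ((599.835693359375, -190.03558349609375), (17.7310791015625, 8.990346908569336), 74.71458435058594)
top blue cup 161 [ 602.1 -194.1   13. ] [ 578.6 -211.2    0.9] [ 619.8 -171.8   36.8]
 red tab 73 [ 453.9 -170.1  116. ]
hub 109 [577.5  71.6 189.6] [569.2  62.6 180.4] [588.3  81.7 193.4]
disc 1211 ((580.11474609375, 71.54730224609375), 54.57235336303711)
tongue 276 [498.   94.2   8.7] ((498.52105712890625, 94.29913330078125), (24.36372184753418, 60.562950134277344), 74.79920196533203)
high pts 693
tip [[670.8 108.2 181.2]
 [671.3 106.6 180.3]
 [671.2 104.6 180.5]
 [671.6 103.  179.6]
 [668.9 108.1 181. ]
 [668.2 105.8 182.8]
 [669.2 104.5 180.7]
 [669.1 102.5 181. ]
 [667.9 108.6 178.9]
 [666.9 106.1 181.5]
 [667.4 104.5 180.2]
 [667.6 102.7 179.9]]
```

View pics/crop0.png

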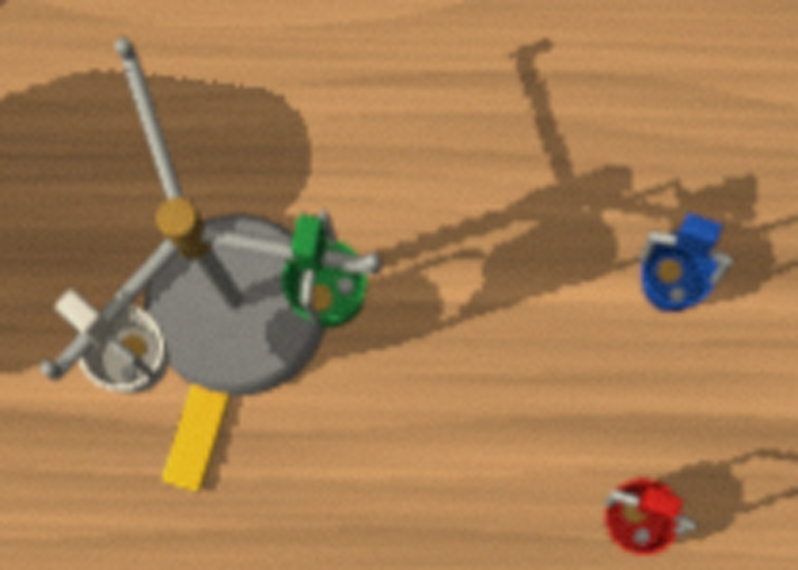

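The crop shows blue tab (700,232) over a blue cup, with the bail ends at (660,238) and (725,265), so the bail plane lies at about 68° in the world. It also shows the grey stand with its bare branch to (125,47) and tongue (195,440), which confirms both choices.

Geometry:
- Stand axis is about (579, 71.5), tongue direction about 164.5°, branch at about 20.6°. The tree needs +2.51 rad.

Next I check the wooden box for travel clearance.

```bash
python3 - <<'E'
import numpy as np
W=np.load('top0.npz')['W']; p=W[105:212,515:632].reshape(-1,3)
print(np.nanmin(p,0),np.nanmax(p,0)); b=W[15:80,470:540].reshape(-1,3);b=b[b[:,2]>20];print(b.min(0),b.max(0))
m=W[230:360,340:450].reshape(-1,3);m=m[m[:,2]>20];print('purple',m.min(0),m.max(0))
E
```

```text
[  440.20331951 -1140.15547041  -345.27330509] [ 853.32600661 -525.89116597  166.01379033]
[ 765.70565391 -503.93792402   20.00383772] [ 828.38544768 -441.06363687  204.31620129]
purple [ 186.7558396  -303.04025602   20.00369055] [ 350.93801985 -136.47963566  206.04714204]
```

Call:
drive_tool(
  steps=[
    {"x": 0.82,"y": -0.53,"z": -0.15,"fingers": 1},
    {"x": 0.82,"y": -0.53,"z": -0.15,"fingers": 1},
    {"x": 0.82,"y": -0.53,"z": -0.15,"fingers": 1},
    {"x": 0.82,"y": -0.53,"z": -0.15,"fingers": 1},
    {"x": 0.82,"y": -0.53,"z": -0.15,"fingers": 1},
    {"x": 0.82,"y": -0.53,"z": -0.15,"fingers": 1},
    {"x": 0.82,"y": -0.53,"z": -0.15,"fingers": 1},
    {"x": 0.82,"y": -0.53,"z": -0.15,"fingers": 1},
    {"x": 0.82,"y": -0.53,"z": 0,"fingers": 1},
    {"x": 0.82,"y": -0.53,"z": 0,"fingers": 1},
  ],
  squeeze=30,
)

```text
validation failed for argument at $.st...
```

Call:
drive_tool(
  steps=[
    {"wx": 0,"wy": 0,"wz": 0,"x": 0.82,"y": -0.53,"z": -0.15,"fingers": 1},
    {"wx": 0,"wy": 0,"wz": 0,"x": 0.82,"y": -0.53,"z": -0.15,"fingers": 1},
    {"wx": 0,"wy": 0,"wz": 0,"x": 0.82,"y": -0.53,"z": -0.15,"fingers": 1},
    {"wx": 0,"wy": 0,"wz": 0,"x": 0.82,"y": -0.53,"z": -0.15,"fingers": 1},
    {"wx": 0,"wy": 0,"wz": 0,"x": 0.82,"y": -0.53,"z": -0.15,"fingers": 1},
  ],
  squeeze=30,
)

```text
time: 0.6
tool_pos: [294.6, -416.1, 253.5]
orientation: [-3.087, -0.579, 0.0]
force: [0.4, 0.1, 1.1]
opening: 12.4
grip_force: 0.0
```

Call:
drive_tool(
  steps=[
    {"wx": 0,"wy": 0,"wz": 0,"x": 0.85,"y": -0.53,"z": 0,"fingers": 1},
    {"wx": 0,"wy": 0,"wz": 0,"x": 0.85,"y": -0.53,"z": 0,"fingers": 1},
    {"wx": 0,"wy": 0,"wz": 0,"x": 0.85,"y": -0.53,"z": 0,"fingers": 1},
    {"wx": 0,"wy": 0,"wz": 0,"x": 0.85,"y": -0.53,"z": 0,"fingers": 1},
    {"wx": 0,"wy": 0,"wz": 0,"x": 0.85,"y": -0.53,"z": 0,"fingers": 1},
    {"wx": 0,"wy": 0,"wz": 0,"x": 0.85,"y": -0.53,"z": 0,"fingers": 1},
    {"wx": 0,"wy": 0,"wz": 0,"x": 0.85,"y": -0.53,"z": 0,"fingers": 1},
    {"wx": 0,"wy": 0,"wz": 0,"x": 0.85,"y": -0.53,"z": 0,"fingers": 1},
    {"wx": 0,"wy": 0,"wz": 0,"x": 0.85,"y": -0.53,"z": 0,"fingers": 1},
    {"wx": 0,"wy": 0,"wz": 0,"x": 0.85,"y": -0.53,"z": 0,"fingers": 1},
  ],
)

```text
time: 1.6
tool_pos: [474.6, -175.4, 253.4]
orientation: [-3.087, -0.579, 0.001]
force: [0.3, 0.2, 0.8]
opening: -0.4
grip_force: 0.0
```

Call:
drive_tool(
  steps=[
    {"wx": 0,"wy": 0,"wz": 0,"x": 0.85,"y": -0.53,"z": 0,"fingers": 1},
    {"wx": 0,"wy": 0,"wz": 0,"x": 0.85,"y": -0.53,"z": 0,"fingers": 1},
    {"wx": 0,"wy": 0,"wz": 0,"x": 0.85,"y": -0.53,"z": 0,"fingers": 1},
    {"wx": 0,"wy": 0,"wz": 0,"x": 0.85,"y": -0.53,"z": 0,"fingers": 1},
    {"wx": 0,"wy": 0,"wz": 0,"x": 0.85,"y": -0.53,"z": 0,"fingers": 1},
    {"wx": 0,"wy": 0,"wz": 0,"x": 0.85,"y": -0.53,"z": 0,"fingers": 1},
    {"wx": 0,"wy": 0,"wz": 0,"x": 0.85,"y": -0.53,"z": 0,"fingers": 1},
    {"wx": 0,"wy": 0,"wz": 0,"x": 0.85,"y": -0.53,"z": 0,"fingers": 1},
    {"wx": 0,"wy": 0,"wz": 0,"x": 0.85,"y": -0.53,"z": 0,"fingers": 1},
    {"wx": 0,"wy": 0,"wz": 0,"x": 0.85,"y": -0.53,"z": 0,"fingers": 1},
  ],
)

```text
time: 2.6
tool_pos: [654.7, 65.0, 253.1]
orientation: [-3.088, -0.579, 0.002]
force: [-0.6, 0.5, -0.4]
opening: 0.1
grip_force: 0.0
```

Call:
drive_tool(
  steps=[
    {"wx": 0,"wy": 0,"wz": 0,"x": 0,"y": 0,"z": 0.69,"fingers": 1},
    {"wx": 0,"wy": 0,"wz": 0,"x": 0,"y": 0,"z": 0.69,"fingers": 1},
    {"wx": 0,"wy": 0,"wz": 0,"x": 0,"y": 0,"z": 0.69,"fingers": 1},
    {"wx": 0,"wy": 0,"wz": 0,"x": 0,"y": 0,"z": 0.69,"fingers": 1},
    {"wx": 0,"wy": 0,"wz": 0,"x": 0,"y": 0,"z": 0.69,"fingers": 1},
    {"wx": 0,"wy": 0,"wz": 0,"x": 0,"y": -0.15,"z": 0,"fingers": 1},
    {"wx": 0,"wy": 0,"wz": 0,"x": 0,"y": -0.15,"z": 0,"fingers": 1},
    {"wx": 0,"wy": 0,"wz": 0,"x": 0,"y": -0.15,"z": 0,"fingers": 1},
  ],
)

```text
time: 3.4
tool_pos: [649.9, 77.0, 151.6]
orientation: [3.087, 0.579, 0.003]
force: [1.0, -0.5, 0.4]
opening: 0.1
grip_force: 0.0
```

Call:
drive_tool(
  steps=[
    {"wx": 0,"wy": 0,"wz": -0.6,"x": 0.05,"y": -0.21,"z": 0,"fingers": 1},
    {"wx": 0,"wy": 0,"wz": -0.6,"x": 0.05,"y": -0.21,"z": 0,"fingers": 1},
    {"wx": 0,"wy": 0,"wz": -0.6,"x": 0.05,"y": -0.21,"z": 0,"fingers": 1},
    {"wx": 0,"wy": 0,"wz": -0.6,"x": 0.05,"y": -0.21,"z": 0,"fingers": 1},
    {"wx": 0,"wy": 0,"wz": -0.6,"x": 0.05,"y": -0.21,"z": 0,"fingers": 1},
    {"wx": 0,"wy": 0,"wz": -0.6,"x": 0.05,"y": -0.21,"z": 0,"fingers": 1},
    {"wx": 0,"wy": 0,"wz": -0.6,"x": 0.05,"y": -0.21,"z": 0,"fingers": 1},
    {"wx": 0,"wy": 0,"wz": -0.6,"x": 0.05,"y": -0.21,"z": 0,"fingers": 1},
  ],
)

```text
time: 4.2
tool_pos: [628.2, 122.6, 152.0]
orientation: [2.681, 1.634, 0.004]
force: [0.6, -1.1, -1.1]
opening: -0.0
grip_force: 0.6
```

```bash
cat > st.py <<'E'
from h import *
from scipy.spatial.transform import Rotation as R
s=ctrl.observe();A=np.array([579,71.5]);p=np.array(s['tool_pos'])[:2]-A
M=R.from_rotvec(s['orientation']).as_matrix();x=M[:2,0];y=M[:2,1]
print('yaw',np.degrees(np.arctan2(x[1],x[0])),'radial',p@x,'ty',p@y,'z',s['tool_pos'][2],'j',np.round(s['joints'],2),'F',np.round(s['force'],1),s['time'])
im,d,W=pts('top');cv2.imwrite('pics/cur.png',im)
q=W[40:260,140:340].reshape(-1,3);q=q[(q[:,2]>171)&(q[:,2]<186)];v=q[:,:2]-A;r=np.hypot(*v.T);k=(r>85)&(r<102)
import collections
print('tips',collections.Counter((np.degrees(np.arctan2(v[k,1],v[k,0]))%360//4*4).astype(int)))
E
python3 st.py
```

```text
yaw 62.72493296728936 radial 67.9925255506144 ty 20.35308245950494 z 152.03486326756266 j [ 0.07  0.47  0.08  1.18 -0.    2.11] F [ 0.6 -1.1 -1.1] 4.2
tips Counter({np.int64(180): 15, np.int64(300): 11, np.int64(296): 9, np.int64(176): 5})
```

Call:
drive_tool(
  steps=[
    {"wx": 0,"wy": 0,"wz": -0.6,"x": 0.05,"y": -0.21,"z": 0,"fingers": 1},
    {"wx": 0,"wy": 0,"wz": -0.6,"x": 0.05,"y": -0.21,"z": 0,"fingers": 1},
    {"wx": 0,"wy": 0,"wz": -0.6,"x": 0.05,"y": -0.21,"z": 0,"fingers": 1},
    {"wx": 0,"wy": 0,"wz": -0.6,"x": 0.05,"y": -0.21,"z": 0,"fingers": 1},
    {"wx": 0,"wy": 0,"wz": -0.6,"x": 0.05,"y": -0.21,"z": 0,"fingers": 1},
    {"wx": 0,"wy": 0,"wz": -0.6,"x": 0.05,"y": -0.21,"z": 0,"fingers": 1},
    {"wx": 0,"wy": 0,"wz": -0.6,"x": 0.05,"y": -0.21,"z": 0,"fingers": 1},
    {"wx": 0,"wy": 0,"wz": -0.6,"x": 0.05,"y": -0.21,"z": 0,"fingers": 1},
    {"wx": 0,"wy": 0,"wz": -0.6,"x": 0.05,"y": -0.21,"z": 0,"fingers": 1},
  ],
)

```text
time: 5.15
tool_pos: [575.2, 142.0, 152.0]
orientation: [1.822, 2.556, 0.003]
force: [0.5, -0.9, 0.3]
opening: -0.3
grip_force: 0.6
```

Call:
drive_tool(
  steps=[
    {"wx": 0,"wy": 0,"wz": -0.6,"x": 0.05,"y": -0.21,"z": 0,"fingers": 1},
    {"wx": 0,"wy": 0,"wz": -0.6,"x": 0.05,"y": -0.21,"z": 0,"fingers": 1},
    {"wx": 0,"wy": 0,"wz": -0.6,"x": 0.05,"y": -0.21,"z": 0,"fingers": 1},
    {"wx": 0,"wy": 0,"wz": -0.6,"x": 0.05,"y": -0.21,"z": 0,"fingers": 1},
    {"wx": 0,"wy": 0,"wz": -0.6,"x": 0.05,"y": -0.21,"z": 0,"fingers": 1},
    {"wx": 0,"wy": 0,"wz": -0.6,"x": 0.05,"y": -0.21,"z": 0,"fingers": 1},
    {"wx": 0,"wy": 0,"wz": -0.4,"x": 0.03,"y": -0.14,"z": 0,"fingers": 1},
    {"wx": 0,"wy": 0,"wz": -0.3,"x": 0.02,"y": -0.1,"z": 0,"fingers": 1},
    {"wx": 0,"wy": 0,"wz": 0,"x": 0,"y": 0,"z": 0,"fingers": 1},
  ],
)

```text
time: 6.05
tool_pos: [532.5, 125.0, 151.7]
orientation: [0.923, 3.0, 0.001]
force: [-0.1, 0.6, 0.4]
opening: 0.1
grip_force: 0.0
```

```bash
python3 st.py
```

```text
yaw 145.79183030909837 radial 68.5276560280103 ty 18.163683109867975 z 151.72292697679268 j [ 0.08  0.29 -0.18  1.1  -0.    0.68] F [-0.1  0.6  0.4] 6.05
tips Counter({np.int64(144): 19, np.int64(264): 17, np.int64(24): 14, np.int64(28): 6, np.int64(268): 3, np.int64(140): 2, np.int64(148): 1})
```

Call:
drive_tool(
  steps=[
    {"wx": 0,"wy": 0,"wz": -0.5,"x": 0.04,"y": -0.18,"z": 0,"fingers": 1},
    {"wx": 0,"wy": 0,"wz": -0.5,"x": 0.04,"y": -0.18,"z": 0,"fingers": 1},
    {"wx": 0,"wy": 0,"wz": -0.5,"x": 0.04,"y": -0.18,"z": 0,"fingers": 1},
    {"wx": 0,"wy": 0,"wz": -0.4,"x": 0.03,"y": -0.14,"z": 0,"fingers": 1},
    {"wx": 0,"wy": 0,"wz": -0.25,"x": 0.02,"y": -0.09,"z": 0,"fingers": 1},
    {"wx": 0,"wy": 0,"wz": 0,"x": 0,"y": 0,"z": 0,"fingers": 1},
    {"wx": 0,"wy": 0,"wz": 0,"x": 0,"y": 0.3,"z": 0,"fingers": 1},
    {"wx": 0,"wy": 0,"wz": 0,"x": 0,"y": 0.3,"z": 0,"fingers": 1},
  ],
)

```text
time: 6.9
tool_pos: [522.2, 124.7, 150.5]
orientation: [0.43, 3.112, 0.0]
force: [0.1, -1.2, 0.0]
opening: -0.1
grip_force: 0.0
```

```bash
sed -i 's/^import coll/np.set_printoptions(suppress=True)\na=np.degrees(np.arctan2(v[k,1],v[k,0]))%360;[print("tip",a[abs(a-c)<30].mean() if (abs(a-c)<30).any() else None) for c in (164,284,44)]\nimport coll/' st.py; python3 st.py
```

```text
yaw 164.2473606301334 radial 69.09891629179518 ty 35.81073049811271 z 150.46037242510855 j [ 0.08  0.28 -0.2   1.09  0.    0.36] F [ 0.1 -1.2  0. ] 6.9
tip 163.54884072609153
tip 285.3848660272574
tip 45.67613945028824
tips Counter({np.int64(44): 21, np.int64(284): 17, np.int64(164): 17, np.int64(40): 4, np.int64(160): 3, np.int64(140): 1, np.int64(144): 1})
```

Call:
drive_tool(
  steps=[
    {"wx": 0,"wy": 0,"wz": 0,"x": 0,"y": 0,"z": -0.7,"fingers": 1},
    {"wx": 0,"wy": 0,"wz": 0,"x": 0,"y": 0,"z": -0.7,"fingers": 1},
    {"wx": 0,"wy": 0,"wz": 0,"x": 0,"y": 0,"z": -0.7,"fingers": 1},
    {"wx": 0,"wy": 0,"wz": 0,"x": 0,"y": 0,"z": -0.7,"fingers": 1},
    {"wx": 0,"wy": 0,"wz": 0,"x": 0,"y": 0,"z": -0.7,"fingers": 1},
    {"wx": 0,"wy": 0,"wz": 0,"x": -0.45,"y": -0.79,"z": 0,"fingers": 0},
    {"wx": 0,"wy": 0,"wz": 0,"x": -0.45,"y": -0.79,"z": 0,"fingers": 0},
    {"wx": 0,"wy": 0,"wz": 0,"x": -0.45,"y": -0.79,"z": 0,"fingers": 0},
    {"wx": 0,"wy": 0,"wz": 0,"x": -0.45,"y": -0.79,"z": 0,"fingers": 0},
    {"wx": 0,"wy": 0,"wz": 0,"x": -0.45,"y": -0.79,"z": 0,"fingers": 0},
  ],
)

```text
time: 7.95
tool_pos: [555.3, -8.7, 255.2]
orientation: [-0.428, -3.112, 0.0]
force: [0.6, -0.3, 0.8]
opening: 42.5
grip_force: 0.0
```

Call:
drive_tool(
  steps=[
    {"wx": 0,"wy": 0,"wz": 0,"x": -0.45,"y": -0.79,"z": 0,"fingers": 0},
    {"wx": 0,"wy": 0,"wz": 0,"x": -0.45,"y": -0.79,"z": 0,"fingers": 0},
    {"wx": 0,"wy": 0,"wz": 0,"x": -0.45,"y": -0.79,"z": 0,"fingers": 0},
    {"wx": 0,"wy": 0,"wz": 0,"x": -0.45,"y": -0.79,"z": 0,"fingers": 0},
    {"wx": 0,"wy": 0,"wz": 0,"x": -0.45,"y": -0.79,"z": 0,"fingers": 0},
    {"wx": 0,"wy": 0,"wz": 0,"x": -0.45,"y": -0.79,"z": 0,"fingers": 0},
    {"wx": 0,"wy": 0,"wz": 0,"x": -0.45,"y": -0.79,"z": 0,"fingers": 0},
    {"wx": 0,"wy": 0,"wz": 0.7,"x": 0,"y": 0,"z": 0,"fingers": 0},
    {"wx": 0,"wy": 0,"wz": 0,"x": 0,"y": 0,"z": 0,"fingers": 0},
  ],
)

```text
time: 8.85
tool_pos: [601.4, -193.9, 254.6]
orientation: [-0.593, -3.084, -0.0]
force: [0.1, 0.7, -0.0]
opening: 43.1
grip_force: 0.0
```

```bash
python3 st.py | grep -v tips; python3 - <<'E'
from h import *
s=ctrl.observe(); print(s['tool_pos'],s['opening'])
im,d,W=pts('scene'); hsv=cv2.cvtColor(im,cv2.COLOR_BGR2HSV).astype(int);z=W[...,2]
b=(hsv[...,0]>105)&(hsv[...,0]<125)&(hsv[...,1]>150)&(W[...,0]<650)&(abs(W[...,1]+150)<250)
p=W[b&(z>87)&(z<125)];q=p[p[:,2]>114]; print(p.mean(0),cv2.minAreaRect(q[:,:2].astype(np.float32)))
cv2.imwrite('pics/s1.png',cv2.resize(im[130:380,200:500],None,fx=2,fy=2))
E
```

```text
yaw 158.22955825911856 radial -119.25648027085528 ty -238.12488780923394 z 254.58460516862357 j [-0.44  0.43  0.27  1.41  0.   -0.06] F [ 0.1  0.7 -0. ] 8.85
tip None
tip None
tip 45.86339410218004
[ 601.32498031 -193.26791427  254.84111714] 42.69559900683918
[ 604.60834167 -194.43774397  108.94847051] ((602.2341918945312, -192.95712280273438), (18.871919631958008, 11.112051010131836), 73.17937469482422)
```

View pics/s1.png

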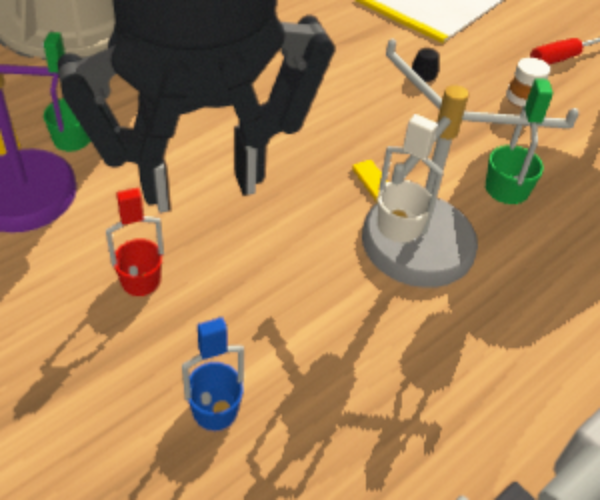

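The gripper hangs open above the blue basket, whose tab is at crop (212,338). The empty branch now points over the tongue, from the hub at (455,110) to its tip at (392,47). TCP and tab agree to about 2 mm, so I descend and grip.

Call:
drive_tool(
  steps=[
    {"wx": 0,"wy": 0,"wz": 0,"x": 0,"y": 0.06,"z": 0.77,"fingers": 0},
    {"wx": 0,"wy": 0,"wz": 0,"x": 0,"y": 0,"z": 0.77,"fingers": 0},
    {"wx": 0,"wy": 0,"wz": 0,"x": 0,"y": 0,"z": 0.77,"fingers": 0},
    {"wx": 0,"wy": 0,"wz": 0,"x": 0,"y": 0,"z": 0.77,"fingers": 0},
    {"wx": 0,"wy": 0,"wz": 0,"x": 0,"y": 0,"z": 0.77,"fingers": 0},
    {"wx": 0,"wy": 0,"wz": 0,"x": 0,"y": 0,"z": 0.77,"fingers": 0},
    {"wx": 0,"wy": 0,"wz": 0,"x": 0,"y": 0,"z": 0.77,"fingers": 0},
    {"wx": 0,"wy": 0,"wz": 0,"x": 0,"y": 0,"z": 0,"fingers": 0},
  ],
)

```text
time: 9.75
tool_pos: [599.5, -189.7, 90.3]
orientation: [-0.585, -3.08, -0.002]
force: [-0.5, -0.1, 0.1]
opening: 42.5
grip_force: 0.0
```

Call:
drive_tool(
  steps=[
    {"wx": 0,"wy": 0,"wz": 0,"x": 0,"y": 0,"z": 0,"fingers": 0.3},
    {"wx": 0,"wy": 0,"wz": 0,"x": 0,"y": 0,"z": 0,"fingers": 0.5},
    {"wx": 0,"wy": 0,"wz": 0,"x": 0,"y": 0,"z": 0,"fingers": 0.8},
    {"wx": 0,"wy": 0,"wz": 0,"x": 0,"y": 0,"z": 0,"fingers": 0.8},
    {"wx": 0,"wy": 0,"wz": 0,"x": 0,"y": 0,"z": 0,"fingers": 0.8},
    {"wx": 0,"wy": 0,"wz": 0,"x": 0,"y": 0,"z": 0,"fingers": 0.8},
  ],
  squeeze=30,
)

```text
time: 10.35
tool_pos: [603.0, -192.2, 95.4]
orientation: [0.59, 3.082, -0.001]
force: [0.7, 0.8, 7.0]
opening: 19.6
grip_force: 30.0
```

Call:
drive_tool(
  steps=[
    {"wx": 0,"wy": 0,"wz": 0,"x": 0,"y": 0,"z": -0.2,"fingers": 0.8},
    {"wx": 0,"wy": 0,"wz": 0,"x": 0,"y": 0,"z": -0.5,"fingers": 0.8},
    {"wx": 0,"wy": 0,"wz": 0,"x": 0,"y": 0,"z": -0.6,"fingers": 0.8},
    {"wx": 0,"wy": 0,"wz": 0,"x": 0,"y": 0,"z": -0.6,"fingers": 0.8},
    {"wx": 0,"wy": 0,"wz": 0,"x": 0,"y": 0,"z": -0.6,"fingers": 0.8},
    {"wx": 0,"wy": 0,"wz": 0,"x": 0,"y": 0,"z": -0.6,"fingers": 0.8},
    {"wx": 0,"wy": 0,"wz": 0,"x": 0,"y": 0,"z": -0.4,"fingers": 0.8},
    {"wx": 0,"wy": 0,"wz": 0,"x": 0,"y": 0,"z": -0.3,"fingers": 0.8},
    {"wx": 0,"wy": 0,"wz": 0,"x": 0,"y": 0,"z": 0,"fingers": 0.8},
  ],
)

```text
time: 11.25
tool_pos: [602.3, -192.1, 208.8]
orientation: [0.59, 3.084, -0.001]
force: [0.6, 0.6, -0.3]
opening: 19.7
grip_force: 29.4
```

Call:
drive_tool(
  steps=[
    {"wx": 0,"wy": 0,"wz": 0,"x": 0.2,"y": 0.1,"z": 0,"fingers": 0.8},
    {"wx": 0,"wy": 0,"wz": 0,"x": 0.5,"y": 0.25,"z": 0,"fingers": 0.8},
    {"wx": 0,"wy": 0,"wz": 0,"x": 0.8,"y": 0.4,"z": 0,"fingers": 0.8},
    {"wx": 0,"wy": 0,"wz": 0,"x": 0.8,"y": 0.4,"z": 0,"fingers": 0.8},
    {"wx": 0,"wy": 0,"wz": 0,"x": 0.8,"y": 0.4,"z": 0,"fingers": 0.8},
    {"wx": 0,"wy": 0,"wz": 0,"x": 0.8,"y": 0.4,"z": 0,"fingers": 0.8},
    {"wx": 0,"wy": 0,"wz": 0,"x": 0.8,"y": 0.4,"z": 0,"fingers": 0.8},
    {"wx": 0,"wy": 0,"wz": 0,"x": 0.7,"y": 0.4,"z": 0,"fingers": 0.8},
    {"wx": 0,"wy": 0,"wz": 0,"x": 0.4,"y": 0.2,"z": 0,"fingers": 0.8},
    {"wx": 0,"wy": 0,"wz": 0,"x": 0.2,"y": 0.1,"z": 0,"fingers": 0.8},
  ],
)

```text
time: 12.25
tool_pos: [467.0, -39.3, 207.1]
orientation: [-0.589, -3.085, 0.0]
force: [-0.4, 0.5, -0.5]
opening: 19.4
grip_force: 29.4
```

Call:
drive_tool(
  steps=[
    {"wx": 0,"wy": 0,"wz": 0,"x": 0.08,"y": 0.15,"z": 0,"fingers": 0.8},
    {"wx": 0,"wy": 0,"wz": 0,"x": 0.2,"y": 0.35,"z": 0,"fingers": 0.8},
    {"wx": 0,"wy": 0,"wz": 0,"x": 0.33,"y": 0.55,"z": 0,"fingers": 0.8},
    {"wx": 0,"wy": 0,"wz": 0,"x": 0.35,"y": 0.6,"z": 0,"fingers": 0.8},
    {"wx": 0,"wy": 0,"wz": 0,"x": 0.35,"y": 0.6,"z": 0,"fingers": 0.8},
    {"wx": 0,"wy": 0,"wz": 0,"x": 0.35,"y": 0.6,"z": 0,"fingers": 0.8},
    {"wx": 0,"wy": 0,"wz": 0,"x": 0.35,"y": 0.6,"z": 0,"fingers": 0.8},
    {"wx": 0,"wy": 0,"wz": 0,"x": 0.3,"y": 0.5,"z": 0,"fingers": 0.8},
    {"wx": 0,"wy": 0,"wz": 0,"x": 0.15,"y": 0.25,"z": 0,"fingers": 0.8},
    {"wx": 0,"wy": 0,"wz": 0,"x": 0.06,"y": 0.1,"z": 0,"fingers": 0.8},
  ],
)

```text
time: 13.25
tool_pos: [445.9, 108.2, 207.4]
orientation: [0.589, 3.086, -0.0]
force: [0.4, 0.3, -0.3]
opening: 19.5
grip_force: 29.4
```

Call:
drive_tool(
  steps=[
    {"wx": 0,"wy": 0,"wz": -0.25,"x": 0,"y": 0,"z": 0,"fingers": 0.8},
    {"wx": 0,"wy": 0,"wz": -0.25,"x": 0,"y": 0,"z": 0,"fingers": 0.8},
    {"wx": 0,"wy": 0,"wz": -0.25,"x": 0,"y": 0,"z": 0,"fingers": 0.8},
    {"wx": 0,"wy": 0,"wz": 0,"x": 0,"y": 0,"z": 0,"fingers": 0.8},
  ],
)

```text
time: 13.65
tool_pos: [446.1, 107.0, 207.5]
orientation: [0.418, 3.114, -0.0]
force: [0.4, -0.1, -0.5]
opening: 19.6
grip_force: 29.4
```

```bash
python3 st.py; python3 - <<'E'
from h import *
for n in('scene','top'):
    im,d,W=pts(n); hsv=cv2.cvtColor(im,cv2.COLOR_BGR2HSV).astype(int);z=W[...,2]
    b=(hsv[...,0]>105)&(hsv[...,0]<125)&(hsv[...,1]>150)&(abs(W[...,0]-450)<70)&(abs(W[...,1]-109)<70)&(z>60)
    p=W[b]; print(n,b.sum(),p.mean(0),p.min(0),p.max(0)); c=p[p[:,2]<160]
    if len(c)>3: print(' cup',c.mean(0),c.min(0),c.max(0))
    if n=='scene': cv2.imwrite('pics/s2.png',cv2.resize(im[90:290,300:520],None,fx=3,fy=3))
E
```

```text
yaw 164.72241113242563 radial 137.59392414597957 ty -0.8198143661559527 z 207.49808053529722 j [ 0.06  0.1  -0.28  1.19 -0.    0.33] F [ 0.4 -0.1 -0.5] 13.65
tip 165.6342606604137
tip 285.3632200156058
tip 45.73749968148896
tips Counter({np.int64(44): 20, np.int64(164): 18, np.int64(284): 14, np.int64(40): 4, np.int64(160): 1})
scene 517 [447.62458609 104.86089395 150.72248024] [422.91215172  83.12272164 112.09006329] [467.02902074 128.30167572 238.92296782]
 cup [446.94110118 104.53304626 131.85847014] [422.91215172  83.12272164 112.09006329] [467.02902074 128.30167572 146.55688038]
top 89 [432.74515366 108.97616206 157.58155318] [423.63962312  56.79586929 113.45649301] [463.174408   125.90391765 649.72106901]
 cup [431.71571033 114.6909028  130.14959196] [423.87291795  91.93140461 113.45649301] [463.174408   125.90391765 148.9185694 ]
```

View pics/s2.png

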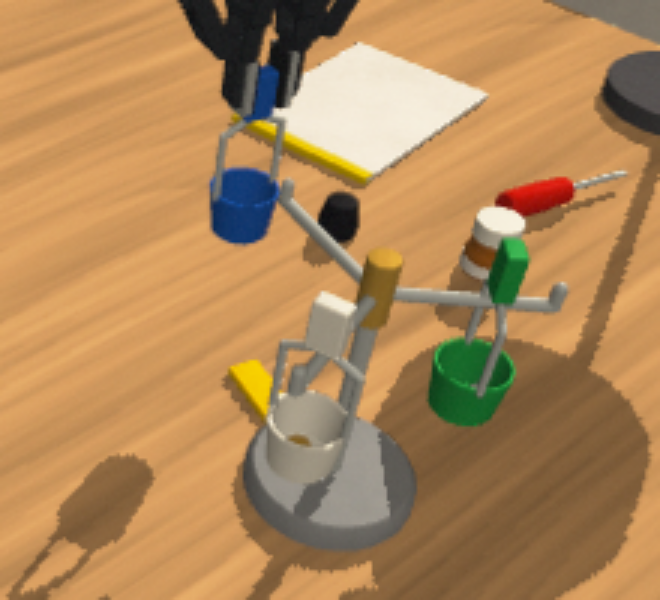

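The basket hangs upright in the gripper, tab at crop (262,92) and cup at (243,205). Its bail is in line with the empty branch's tip at (288,190), and its underside is at about 113 mm, so it can be threaded on.

Call:
drive_tool(
  steps=[
    {"wx": 0,"wy": 0,"wz": 0,"x": -0.15,"y": 0,"z": 0,"fingers": 0.8},
    {"wx": 0,"wy": 0,"wz": 0,"x": -0.3,"y": 0,"z": 0,"fingers": 0.8},
    {"wx": 0,"wy": 0,"wz": 0,"x": -0.3,"y": 0,"z": 0,"fingers": 0.8},
    {"wx": 0,"wy": 0,"wz": 0,"x": -0.35,"y": 0,"z": 0,"fingers": 0.8},
    {"wx": 0,"wy": 0,"wz": 0,"x": -0.35,"y": 0,"z": 0,"fingers": 0.8},
    {"wx": 0,"wy": 0,"wz": 0,"x": -0.35,"y": 0,"z": 0,"fingers": 0.8},
    {"wx": 0,"wy": 0,"wz": 0,"x": -0.3,"y": 0,"z": 0,"fingers": 0.8},
    {"wx": 0,"wy": 0,"wz": 0,"x": -0.2,"y": 0,"z": 0,"fingers": 0.8},
    {"wx": 0,"wy": 0,"wz": 0,"x": -0.1,"y": 0,"z": 0,"fingers": 0.8},
    {"wx": 0,"wy": 0,"wz": 0,"x": 0,"y": 0,"z": 0,"fingers": 0.8},
  ],
)

```text
time: 14.8
tool_pos: [515.4, 88.5, 207.4]
orientation: [-0.416, -3.114, 0.0]
force: [0.5, 0.3, -1.1]
opening: 19.7
grip_force: 29.4
```

```bash
python3 st.py; python3 - <<'E'
from h import *
im,d,W=pts('scene'); cv2.imwrite('pics/s3.png',cv2.resize(im[90:290,300:520],None,fx=3,fy=3))
E
```

```text
yaw 164.76267594622274 radial 65.86552287096032 ty -0.3614397518082164 z 207.42247141069586 j [ 0.02  0.22 -0.14  1.21 -0.    0.28] F [ 0.5  0.3 -1.1] 14.8
tip 165.59816353234214
tip 285.48384294707336
tip 45.72837333138735
tips Counter({np.int64(44): 20, np.int64(164): 20, np.int64(284): 15, np.int64(40): 3, np.int64(160): 1})
```

View pics/s3.png

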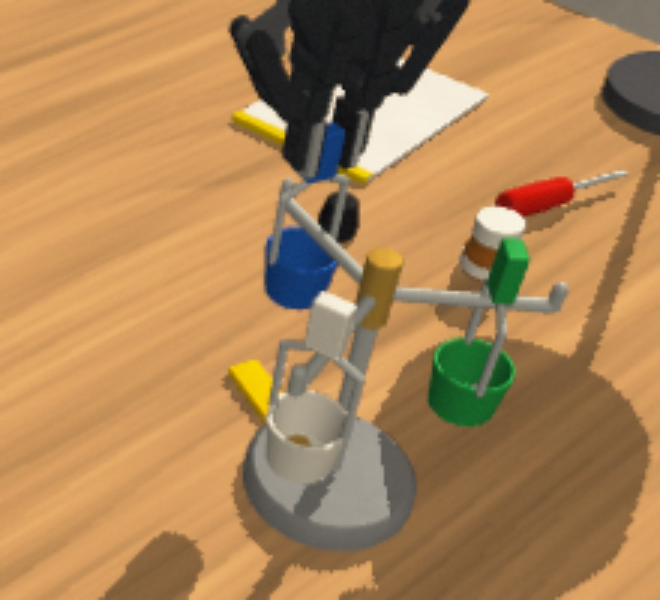

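The branch passes through the bail: its tip at (288,187) is in front of the arch and the cup is at (300,268). I lower now.

Call:
drive_tool(
  steps=[
    {"wx": 0,"wy": 0,"wz": 0,"x": 0,"y": 0,"z": 0.15,"fingers": 0.8},
    {"wx": 0,"wy": 0,"wz": 0,"x": 0,"y": 0,"z": 0.2,"fingers": 0.8},
    {"wx": 0,"wy": 0,"wz": 0,"x": 0,"y": 0,"z": 0.2,"fingers": 0.8},
    {"wx": 0,"wy": 0,"wz": 0,"x": 0,"y": 0,"z": 0.15,"fingers": 0.8},
    {"wx": 0,"wy": 0,"wz": 0,"x": 0,"y": 0,"z": 0.1,"fingers": 0.8},
    {"wx": 0,"wy": 0,"wz": 0,"x": 0,"y": 0,"z": 0.07,"fingers": 0.8},
    {"wx": 0,"wy": 0,"wz": 0,"x": 0,"y": 0,"z": 0,"fingers": 0.8},
    {"wx": 0,"wy": 0,"wz": 0,"x": 0,"y": 0,"z": 0,"fingers": 0.8},
  ],
)

```text
time: 15.7
tool_pos: [515.3, 88.6, 181.6]
orientation: [0.416, 3.114, -0.0]
force: [0.5, 0.9, -1.9]
opening: 19.6
grip_force: 29.4
```

Call:
drive_tool(
  steps=[
    {"wx": 0,"wy": 0,"wz": 0,"x": 0,"y": 0,"z": 0.05,"fingers": 0.8},
    {"wx": 0,"wy": 0,"wz": 0,"x": 0,"y": 0,"z": 0.03,"fingers": 0.8},
    {"wx": 0,"wy": 0,"wz": 0,"x": 0,"y": 0,"z": 0,"fingers": 0.8},
  ],
)

```text
time: 16.0
tool_pos: [515.4, 88.5, 179.3]
orientation: [0.416, 3.113, -0.0]
force: [0.5, -0.3, 0.6]
opening: 19.3
grip_force: 29.6
```

Call:
drive_tool(
  steps=[
    {"wx": 0,"wy": 0,"wz": 0,"x": 0,"y": 0,"z": 0.05,"fingers": 0.8},
    {"wx": 0,"wy": 0,"wz": 0,"x": 0,"y": 0,"z": 0,"fingers": 0.8},
  ],
)

```text
time: 16.2
tool_pos: [515.6, 88.6, 178.9]
orientation: [0.416, 3.112, 0.0]
force: [-2.3, 0.2, 7.7]
opening: 19.4
grip_force: 30.3
```

Contact shows at 7.7 N. I ease off slightly, open slowly, wait, and rise.

Call:
drive_tool(
  steps=[
    {"wx": 0,"wy": 0,"wz": 0,"x": 0,"y": 0,"z": -0.03,"fingers": 0.8},
    {"wx": 0,"wy": 0,"wz": 0,"x": 0,"y": 0,"z": 0,"fingers": 0.5},
    {"wx": 0,"wy": 0,"wz": 0,"x": 0,"y": 0,"z": 0,"fingers": 0.4},
    {"wx": 0,"wy": 0,"wz": 0,"x": 0,"y": 0,"z": 0,"fingers": 0.3},
    {"wx": 0,"wy": 0,"wz": 0,"x": 0,"y": 0,"z": 0,"fingers": 0.1},
    {"wx": 0,"wy": 0,"wz": 0,"x": 0,"y": 0,"z": 0,"fingers": 0},
    {"wx": 0,"wy": 0,"wz": 0,"x": 0,"y": 0,"z": 0,"fingers": 0},
    {"wx": 0,"wy": 0,"wz": 0,"x": 0,"y": 0,"z": 0,"fingers": 0},
  ],
)

```text
time: 17.0
tool_pos: [515.1, 88.6, 178.4]
orientation: [-0.416, -3.114, 0.0]
force: [-0.1, 0.3, 0.6]
opening: 42.9
grip_force: 0.0
```

```bash
python3 st.py; python3 - <<'E'
from h import *
im,d,W=pts('scene'); cv2.imwrite('pics/s4.png',cv2.resize(im[90:290,300:520],None,fx=3,fy=3))
E
```

```text
yaw 164.77019977158213 radial 66.12314855062166 ty -0.31217833301145603 z 178.39839603257 j [ 0.02  0.23 -0.19  1.15 -0.    0.28] F [-0.1  0.3  0.6] 17.0
tip 165.70334554408595
tip 285.28213281585073
tip 44.888652680271676
tips Counter({np.int64(164): 19, np.int64(284): 14, np.int64(44): 7, np.int64(40): 3, np.int64(160): 2, np.int64(280): 1})
```

View pics/s4.png

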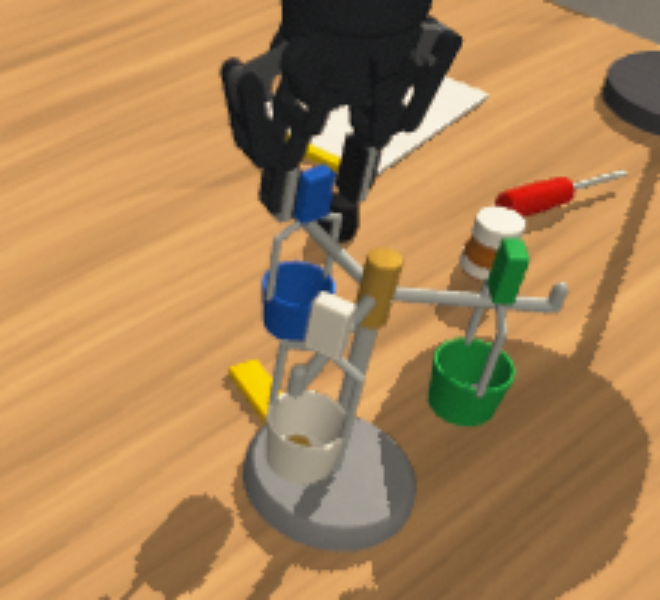

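The fingers are open and the basket hangs on the branch, with its tab at (313,195) and its cup upright at (298,300). I rise straight up.

Call:
drive_tool(
  steps=[
    {"wx": 0,"wy": 0,"wz": 0,"x": 0,"y": 0,"z": -0.2,"fingers": 0},
    {"wx": 0,"wy": 0,"wz": 0,"x": 0,"y": 0,"z": -0.4,"fingers": 0},
    {"wx": 0,"wy": 0,"wz": 0,"x": 0,"y": 0,"z": -0.6,"fingers": 0},
    {"wx": 0,"wy": 0,"wz": 0,"x": 0,"y": 0,"z": -0.6,"fingers": 0},
    {"wx": 0,"wy": 0,"wz": 0,"x": 0,"y": 0,"z": -0.6,"fingers": 0},
    {"wx": 0,"wy": 0,"wz": 0,"x": 0,"y": 0,"z": -0.6,"fingers": 0},
    {"wx": 0,"wy": 0,"wz": 0,"x": 0,"y": 0,"z": -0.6,"fingers": 0},
  ],
)

```text
time: 17.8
tool_pos: [515.3, 88.6, 288.5]
orientation: [0.416, 3.112, 0.0]
force: [0.1, -0.5, 0.5]
opening: 42.9
grip_force: 0.0
```

Call:
drive_tool(
  steps=[
    {"wx": 0,"wy": 0,"wz": 0,"x": 0,"y": 0,"z": 0,"fingers": 0},
    {"wx": 0,"wy": 0,"wz": 0,"x": 0,"y": 0,"z": 0,"fingers": 0},
    {"wx": 0,"wy": 0,"wz": 0,"x": 0,"y": 0,"z": 0,"fingers": 0},
    {"wx": 0,"wy": 0,"wz": 0,"x": 0,"y": 0,"z": 0,"fingers": 0},
    {"wx": 0,"wy": 0,"wz": 0,"x": 0,"y": 0,"z": 0,"fingers": 0},
    {"wx": 0,"wy": 0,"wz": 0,"x": 0,"y": 0,"z": 0,"fingers": 0},
    {"wx": 0,"wy": 0,"wz": 0,"x": 0,"y": 0,"z": 0,"fingers": 0},
    {"wx": 0,"wy": 0,"wz": 0,"x": 0,"y": 0,"z": 0,"fingers": 0},
    {"wx": 0,"wy": 0,"wz": 0,"x": 0,"y": 0,"z": 0,"fingers": 0},
    {"wx": 0,"wy": 0,"wz": 0,"x": 0,"y": 0,"z": 0,"fingers": 0},
  ],
)

```text
time: 18.8
tool_pos: [515.2, 88.6, 286.5]
orientation: [0.416, 3.114, -0.0]
force: [0.8, 0.5, -0.5]
opening: 42.4
grip_force: 0.0
```

```bash
python3 st.py; python3 - <<'E'
from h import *
for i in range(3):
    im,d,W=pts('scene'); hsv=cv2.cvtColor(im,cv2.COLOR_BGR2HSV).astype(int);z=W[...,2]
    b=(hsv[...,0]>105)&(hsv[...,0]<125)&(hsv[...,1]>150)&(abs(W[...,0]-516)<70)&(abs(W[...,1]-89)<70)&(z>60)&(z<215)
    p=W[b];c=p[p[:,2]<140];t=p[p[:,2]>160]; print(c.min(0).round(1),c.max(0).round(1),t.min(0).round(1),t.max(0).round(1))
cv2.imwrite('pics/s5.png',cv2.resize(im[90:290,300:520],None,fx=3,fy=3))
E
```

```text
yaw 164.7717787545691 radial 66.07935814023587 ty -0.30184841819240305 z 286.4747991146614 j [ 0.02  0.2   0.03  1.4  -0.    0.28] F [ 0.8  0.5 -0.5] 18.8
tip 165.63585216276002
tip 285.29793622875496
tip 45.51726441863729
tips Counter({np.int64(44): 20, np.int64(164): 18, np.int64(284): 15, np.int64(40): 4, np.int64(160): 2, np.int64(280): 1})
[493.6  66.9  84. ] [533.4 110.3 117.7] [507.8  75.1 172.2] [521.4  96.4 203.3]
[493.9  66.8  83.6] [533.2 111.  118.7] [507.9  75.7 171.4] [521.9  95.3 203.6]
[494.1  66.4  84.2] [532.9 110.9 117.9] [508.2  76.1 172. ] [521.7  95.2 203.5]
```

View pics/s5.png

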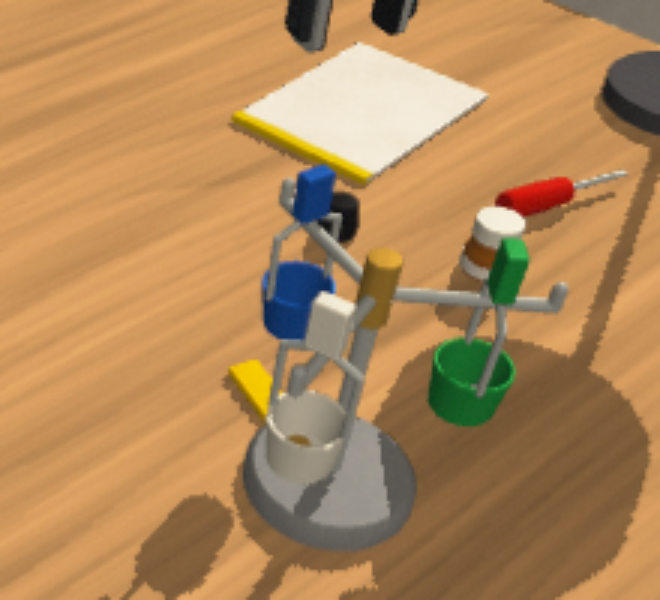

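The blue basket hangs still and upright on the branch over the tongue: tab at (315,193), cup at (298,300), underside at about 84 mm. The gripper is clear above it.

```bash
python3 -c "
from rig import ctrl
print(ctrl.sign_off())"
```

```text
the job is handed in; nothing more can be done
None
```

The job is handed in: the empty branch points over the yellow tongue (within about 1°), the blue basket hangs still and upright on it, and I kept the arm clear of the red basket; the sign-off call returned no verdict.

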